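# Inspect a casting on three sides, then clamp it in the jig

## Robot

A 6-joint arm with a two-finger parallel gripper is mounted at the origin on the work surface; the furniture and walls round the work are solid. World frame = base frame: x ahead of the robot, y to its left, z up, the work surface at z = 0. Lengths are in m, angles in rad, forces in N, time in s.
With the tool pointing down it reaches from about 0.375 to 0.9 m from the base axis. Payload 3.1 kg.
Tool frame: the origin (TCP) lies at the very end of the fingers, on their centre line; the grasp point (between the pads) lies 19 mm behind it (grip_depth is the distance from the TCP to the grasp point, in m); z points along the fingers, y is the line along which they close (so a half turn about z gives the same grasp; the last joint's range is limited). The gripper opens to 85 mm and grips with 20 to 120 N. Pads are 22 mm wide; open, the fingers measure 114 mm over their backs; the gripper's body (76 mm by 85 mm) begins 54 mm behind the grasp point. The pads swing forward as they close: fully open they stand 13 mm farther back than shut.
Start: joints at [0.935, 0.527, 1.433, -0, 1.181, -0.178], TCP at [0.276, 0.561, 0.231] pointing down, gripper open.
Joint ranges: [-3.08, 3.08], [-0.75, 2.2], [0.22, 2.44], [-1.43, 4.57], [0, 2.65], [-2.85, 2.85]. Speed limits (rad/s): [2.79, 2.79, 3.14, 3.14, 3.14, 3.14].

## Interface

Orientations are given as a unit quaternion [x, y, z, w].
In Python, from station import * gives the robot as it stands.
- The arm moves only by the tool apply_moves, never from a script. Its argument "plan" is a list of rows, each a list of 7 numbers: the shift along the tool's x, y, z in m, then the turn, a rotation vector about the tool's x, y, z in rad, then the gripper command: -1 is fully open, 1 is shut, values between are in proportion. In form: [[dx, dy, dz, wx, wy, wz, jaw], ...]. A call has 1 to 8 rows; each row shifts and turns the commanded pose from where the row before left it, along the tool's axes as they then stand; what a row does not reach is not made up. A row lasts 1/8 s, in which the tool goes at most 62.5 mm and 10.7 degrees, less where a joint would pass 70% of its speed; a pose out of reach is approached as far as the arm can. A call is refused whole if a number of a shift passes 0.0625 or a number of a turn 0.188, either way. A call with a gripper value outside its range is refused whole. The fingers move at their own pace and stop on an object; "force" is the grip in N (left out, the last holds). Time passes only in rows, so rows that do not move let the fingers close. It gives the time, the measured TCP pose, the force, the opening and the grip force at its end, in the units of the state.
- sense(): the state, without advancing time (a new reading comes with each control period).
- snapshot(name): name is "side" or "top"; returns the picture (420x560x3 uint8, red, green, blue); there is no depth.
- calibration(name): a dict with "camera_matrix" (3x3 intrinsics, pixels), "k1" (the pictures are not rectified: a ray, as slopes to the right and down, at radius r is drawn at 1 + k1 r^2 times it, then the intrinsics apply), "R" (3x3) and "t" (3): a world point X has camera coordinates R X + t. Camera axes: x right, y down, z forward; pixel columns grow to the right and rows downward; lengths in m; the calibration is good to about 2 mm. A picture is of the moment at which its call begins. calibration takes no time and is no camera call.
- sign_off(): hands the job in; it is judged then, once.
The state is a dict: "t": time; "q": joint angles; "qd": joint speeds; "tau": joint torques, N m; "tcp_pos": TCP position; "tool_rot": TCP orientation; "force": force on the tool from outside, world axes, zero at the start; "ft_torque": the same for the moment, N m; "finger_gap": opening from 0.0 (shut) to 1.0 (fully open); "gripper_force": force on a finger pad.
Only numpy, scipy, OpenCV 4.12 (cv2) and the standard library are available. Lean on these libraries where they do the work, as an engineer would, in place of code of your own. Each camera call takes 0.05 s, during which the arm holds its last target. There are 200 camera calls.

## Task

Pick the small casting up by the square stub on its top and show its three rough sides to the inspection camera one after the other, each squarely facing the lens at the camera's sharp point and held still there for a second: first the side with the two ribs, then the side with the round boss, then the side with the two-hole pad. Then stand it gently upright in the jig, between the two lips, with its plain machined back towards the fence and the boss towards the plunger, let go, and swing the clamp lever fully down so that the plunger holds the casting tight against the fence. Do not touch the camera or its stand, and leave the other things where they are.

Things in the scene. Friction and masses are not known exactly. Their poses are not given: they have to be found in the camera images.
- casting: Loose casting of dull grey metal, 0.2 to 0.4 kg, upright on the foam pad: block 44 x 44 mm, 46 mm high, with a square 20 x 20 mm stub rising 34 mm from the middle of its top (80 mm in all). Origin at the centre of its underside, z up. +x side: round boss; +y side: two upright ribs; -y side: pad with two holes; -x side: plain machined back. Apart from these the sides are flat.
- stub (a point): Where to hold the casting: on the axis of its square stub, 69 mm above its underside, 23 mm above the block's top and 11 mm below the stub's top. Same axes as the casting; the stub's flats are square to them.
- casting_center (a point): Centre of the casting's block, 23 mm above its underside; same axes as the casting.
- rib_side (a point): Centre of the casting's ribbed (+y) side, on the flat, 22 mm from the block's centre; same axes as the casting. The two upright ribs are 4 mm proud, 5 mm wide and 12 mm apart, towards the boss end of the side; the 20 mm next to the back are flat.
- boss_side (a point): Centre of the end of the round boss (26 mm across, 5 mm proud, dark bore) on the casting's +x side, 27 mm from the block's centre; same axes as the casting.
- pad_side (a point): Centre of the casting's side with the two-hole pad (-y), on the flat, 22 mm from the block's centre; same axes as the casting. The pad is 22 x 26 mm, 4 mm proud, towards the boss end, its two dark holes one above the other.
- camera_stand: Inspection camera on its stand, fixed: base 100 x 110 x 14 mm, upright steel column (16 mm thick, 314 mm high) beside the camera, a black tube 38 mm thick and 114 mm long. Origin at the centre of the base's underside, z up. The lens looks towards -x and down, 35 degrees below level; its front lies at (-40, 0, 225) mm from the origin.
- focus (a point): The camera's sharp point, in the air 90 mm straight in front of the lens: the middle of the side shown must be there (within 2 cm). Its x axis points up the line of sight to the lens, 35 degrees above level: a side faces squarely when its outward direction points along this x axis (within 11 degrees). Turning about the line of sight does not matter.
- nest (a point): Point on top of the jig's base plate where the centre of the casting's underside sits when home; z up, x from the fence towards plunger and lever. Fence face at x = -22 mm, 34 mm high. Two lips, 28 mm high, run from it to x = -6 mm at y = +-25 mm, leaving the casting 3 mm on either side. It may be set down 2 to 7 mm short of the fence: the plunger pushes it home.
- jig: Steel jig with the toggle clamp, fixed: base plate 200 x 80 x 12 mm, from x = -45 to +155 mm. Origin on the bench under the nest point, 12 mm below it, same axes as nest. The clamp's aluminium cheeks stand 64 mm high at x = 75 to 121 mm.
- clamp_tip: The clamp plunger's sprung tip, an 18 mm rubber face 23 mm above the base plate, which presses on the boss. Origin at the middle of its face: at x = 44 mm of the nest with the lever up, moving towards the fence to 24 mm as the lever comes down, less what the casting stops (the spring gives up to 6 mm, about 5 N when clamped).
- clamp_lever (a joint): Angle of the clamp lever, 0 (up, open: the lever rises at 50 degrees, away from the casting) to 0.85 (fully down, clamped: level). It stays where it is left; a push of 3 to 7 N downward on its grip moves it.
- lever_grip (a point): Middle of the lever's black grip (18 mm thick, grip from 41 to 93 mm from the pivot), 67 mm from the pivot on the lever's axis; turns with the lever. Press on it from above, or push it over and down.
- lever_pivot (a point): The lever's pivot, 105 mm from the nest point along the nest's x and 54 mm above the bench; same axes as nest. The lever swings in the nest's x-z plane, downwards and away from the casting.
- mount_a: Bystander: black resin specimen puck, 30 mm across and 16 mm high, on the foam pad (pad 170 x 190 x 16 mm); leave alone. Origin at the underside.
- mount_b: Bystander: black resin specimen puck, 30 mm across and 14 mm high, on the foam pad; leave alone. Origin at the underside.
- vial: Bystander: screw-cap vial, 26 mm across and 54 mm high, standing on the bench; leave alone. Origin at the underside.
- loupe: Bystander: folded metal loupe, 24 x 44 x 17 mm, lying on the bench; leave alone. Origin at the underside.
There are look-alikes about, which are no part of the job. What is shaped like the casting but pink is not meant.

How it is judged:
On the way, in this order (a step that is already met when the one before it is completed fails the run):
1. the ribbed side faces the lens squarely at the sharp point, still (distance between rib_side and focus below 0.02 m and angle between the y axis of rib_side and the x axis of focus, either way round below 0.2 rad and x of casting_center in the frame of focus below -0.005 m and linear speed of casting below 0.03 m/s), for 0.5 s.
2. the boss side faces the lens squarely at the sharp point, still (distance between boss_side and focus below 0.02 m and angle between the x axis of boss_side and the x axis of focus, either way round below 0.2 rad and x of casting_center in the frame of focus below -0.005 m and linear speed of casting below 0.03 m/s), for 0.5 s.
3. the side with the two-hole pad faces the lens squarely at the sharp point, still (distance between pad_side and focus below 0.02 m and angle between the y axis of pad_side and the x axis of focus, either way round below 0.2 rad and x of casting_center in the frame of focus below -0.005 m and linear speed of casting below 0.03 m/s), for 0.5 s.
4. the casting stands in the jig's nest, boss to the plunger, let go, the lever still up (x of casting in the frame of nest between -0.004 and 0.012 m and y of casting in the frame of nest between -0.005 and 0.005 m and z of casting in the frame of nest between -0.003 and 0.003 m and angle between casting's own z axis and vertical below 0.08 rad and x of boss_side in the frame of nest above 0.015 m and linear speed of casting below 0.02 m/s and contact force between the fingers and casting below 0.1 N and value of joint clamp_lever below 0.5 rad), for 0.2 s.
At the end, for the whole second after the job is handed in: The casting stands upright in the nest (tilt under 0.08 rad, within 5 mm sideways and 3 mm in height), boss towards the plunger and its back within 2 mm of the fence, at rest; the clamp lever is down (past 0.75 of 0.85 rad) and the plunger presses on the casting with more than 2 N (x of casting in the frame of nest between -0.004 and 0.002 m and y of casting in the frame of nest between -0.005 and 0.005 m and z of casting in the frame of nest between -0.003 and 0.003 m and angle between casting's own z axis and vertical below 0.08 rad and x of boss_side in the frame of nest above 0.015 m and linear speed of casting below 0.02 m/s and value of joint clamp_lever above 0.75 rad and contact force between clamp_tip and casting above 2 N); the robot touches nothing.
It fails at once if the camera or its stand is touched (contact force between camera_stand and anything else above 1 N).
It fails at once if the casting is banged into the jig (over 80 N) (contact force between casting and jig above 80 N).
It fails at once if a bystander (puck, vial or loupe) is shifted by more than 2 cm (distance of any of mount_a, mount_b, vial, loupe from where it was at the start of the episode above 0.02 m).
It also fails if it takes over 61 s, if anything falls off the work surface, if the arm or the gripper's body presses on something with over 40 N, if the wrist force passes 120 N, or if a joint passes its speed limit or range.

## Working session

There is one attempt and no reset: what is moved stays moved. The work goes in short steps, Python scripts to look and compute and a tool call to move; the robot and the scene stay as the last step left them, time stands still between calls to the robot, and variables do not carry over. Pictures are saved under pics/ and viewed, at most 10 in all, crops included, and the job is handed in when it is done.

Besides the shell and the picture viewer there is one more tool, called after ">>>" by a JSON object that holds its "method" and its "body". apply_moves: Moves the arm, as the interface text tells. Its arguments: {"type":"object","properties":{"plan":{"type":"array"},"force":{"type":"number"}},"required":["plan"]}

```bash
ls; mkdir -p pics; python3 - <<'E'
from station import *
import cv2
for n in("side","top"):
    cv2.imwrite(f"pics/{n}0.png",snapshot(n)[:,:,::-1])
    c=calibration(n);print(n,c)
print(sense())
E
```

```text
pics
side {'camera_matrix': array([[529.51301348,   0.        , 273.38750655],
       [  0.        , 529.51301348, 207.36000656],
       [  0.        ,   0.        ,   1.        ]]), 'k1': -0.03470620042490756, 'R': array([[ 0.94230211, -0.33437334, -0.01616191],
       [-0.14543476, -0.36541186, -0.91941443],
       [ 0.30152193,  0.86871666, -0.39295787]]), 't': array([-0.38186227,  0.17391324,  1.21816704])}
top {'camera_matrix': array([[466.32424209,   0.        , 282.965276  ],
       [  0.        , 466.32424209, 207.70184454],
       [  0.        ,   0.        ,   1.        ]]), 'k1': 0.04352386561670976, 'R': array([[ 0.01275279, -0.99986919, -0.00994783],
       [-0.99569298, -0.01178461, -0.0919598 ],
       [ 0.09183054,  0.01107773, -0.99571303]]), 't': array([-0.01576249,  0.39492805,  1.22017701])}
{'t': 0.1, 'q': array([ 9.35482865e-01,  5.28385375e-01,  1.43376403e+00,  3.33225840e-05,
        1.18138598e+00, -1.78510929e-01]), 'qd': array([ 0.00055117, -0.0004122 , -0.00276304, -0.0013906 ,  0.00064968,
        0.00025224]), 'tau': array([-3.89102106e-04, -4.43311357e+01, -1.78583783e+01, -2.30768528e-04,
        3.90796762e-03, -2.69020859e-07]), 'tcp_pos': array([0.27526576, 0.56041439, 0.23042721]), 'tool_rot': array([ 2.26426669e-01,  9.74027731e-01, -8.85952126e-04, -3.98592072e-04]), 'force': array([0.05803478, 0.47386066, 0.56008301]), 'ft_torque': array([ 0.03371893,  0.01888412, -0.002334  ]), 'gripper_force': 0.0, 'finger_gap': 1.0010030021087564}
```

View pics/side0.png

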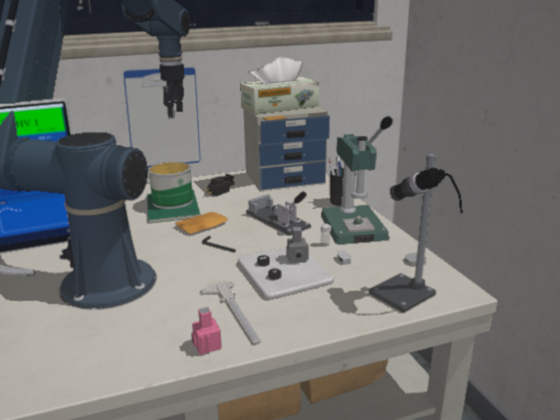

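View pics/top0.png

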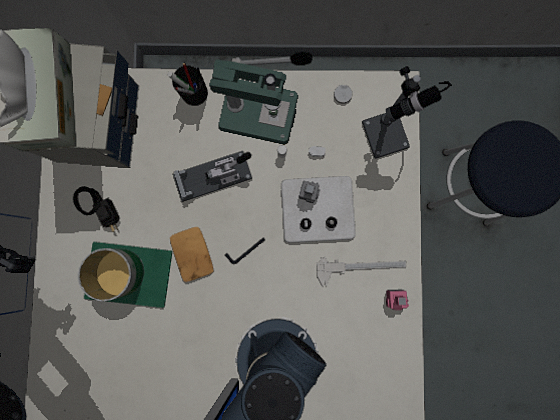

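Both views show the casting on the foam pad (side 297,248; top 309,192), the jig at top (212,175) and the inspection camera at top (385,135). Next I'll zoom in on these.

```bash
cat > h.py <<'E'
import numpy as np, cv2
from station import *
from scipy.spatial.transform import Rotation as Ro
def ray(n,u,v):
    c=calibration(n);K=c["camera_matrix"];d=np.array([(u-K[0,2])/K[0,0],(v-K[1,2])/K[1,1]]);s=d.copy()
    for _ in range(20): s=d/(1+c["k1"]*(s@s))
    R=c["R"];return -R.T@c["t"],R.T@np.r_[s,1]
def onz(n,u,v,z):
    o,d=ray(n,u,v);return o+d*(z-o[2])/d[2]
def two(a,b):
    o1,d1=ray("side",*a);o2,d2=ray("top",*b)
    s=np.linalg.lstsq(np.c_[d1,-d2],o2-o1,rcond=None)[0]
    p,q=o1+d1*s[0],o2+d2*s[1];return (p+q)/2,np.linalg.norm(p-q)
def proj(n,X):
    c=calibration(n);p=c["R"]@np.asarray(X)+c["t"];s=p[:2]/p[2];s=s*(1+c["k1"]*(s@s));K=c["camera_matrix"]
    return K[:2,:2]@s+K[:2,2]
E
python3 - <<'E'
import cv2,numpy as np
s=cv2.imread("pics/side0.png");t=cv2.imread("pics/top0.png")
def cr(im,x,y,w,h): return cv2.resize(im[y:y+h,x:x+w],(266,300) if 0 else (266,300),interpolation=cv2.INTER_CUBIC)
# each w:h = 266:300
a=[cr(t,282,167,53,60),cr(t,168,135,89,100),cr(t,358,65,106,120)]
b=[cr(s,275,215,53,60),cr(s,240,170,80,90),cr(s,360,145,142,160)]
cv2.imwrite("pics/z.png",np.vstack([np.hstack(a),np.hstack(b)]))
E
```

```text
(no output)
```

View pics/z.png

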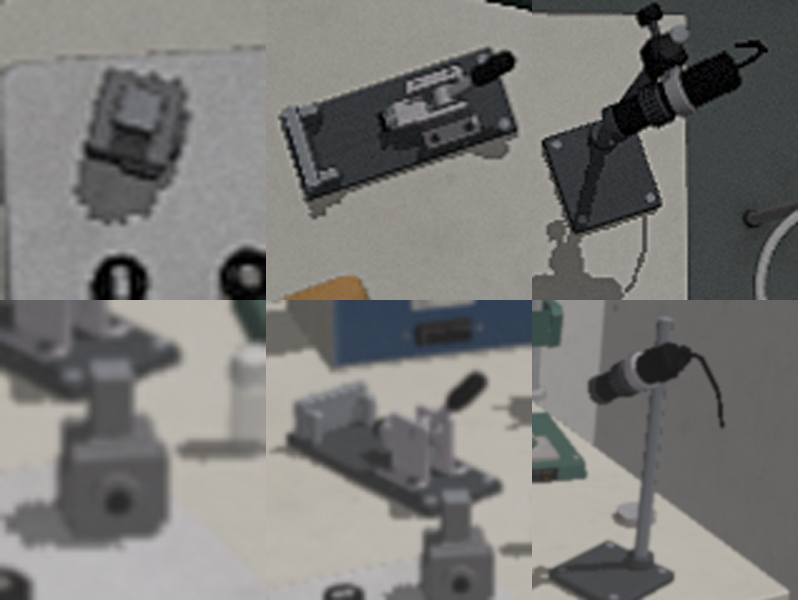

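The crop shows:
- **Casting:** the boss faces the side camera, about world -y (image right from the top). The ribs face away from the robot and the pad faces the robot.
- **Jig:** the fence is at the left end in the top view, and the lever is up at the right.
- **Camera:** it looks down-left in the top view.

Now I'll measure with sub-pixel edges.

```bash
cat > m.py <<'E'
from h import *
def edge(g,p,q,w=4,lo=.12,hi=.88):
    p,q=np.array(p,float),np.array(q,float);d=(q-p)/np.linalg.norm(q-p);n=np.array([-d[1],d[0]]);s=np.arange(-w,w+.01,.25);P=[]
    for a in np.linspace(lo,hi,40):
        c=p+a*(q-p);pts=c+s[:,None]*n
        f=cv2.remap(g,pts[:,0].astype(np.float32)[None],pts[:,1].astype(np.float32)[None],cv2.INTER_LINEAR)[0]
        gr=abs(np.gradient(cv2.GaussianBlur(f[None],(9,1),1.5)[0]));P.append(c+s[gr.argmax()]*n)
    return np.array(P,np.float32)
def line(P):
    vx,vy,x,y=cv2.fitLine(P[:, :2].astype(np.float32),cv2.DIST_HUBER,0,1e-5,1e-5).ravel();return np.array([x,y]),np.array([vx,vy])
def quad(g,C,zs,ranges=None):
    L=[]
    for i in range(4):
        P=edge(g,C[i],C[(i+1)%4],*( (4,)+ranges[i] if ranges else (4,)))
        W=np.array([onz("top",*p,zs[i])[:2] for p in P])-[.3,0]
        L.append(line(W*1000))
    cs=[]
    for i in range(4):
        (a,u),(b,v)=L[i-1],L[i];s=np.linalg.solve(np.c_[u,-v],b-a);cs.append((a+s[0]*u)/1000+[.3,0])
    return np.array(cs),[np.degrees(np.arctan2(l[1][1],l[1][0])) for l in L]
E
python3 - <<'E'
from m import *
t=cv2.imread("pics/top0.png");g=cv2.cvtColor(t,cv2.COLOR_BGR2GRAY).astype(np.float32)
print("cam",ray("top",0,0)[0],ray("side",0,0)[0])
def J(x,y):return (168+(x-266)*89/266,135+y/3)
C=[J(280,110),J(307,208),J(517,130),J(490,46)]
# edges: left(fence end, far), bottom(near), right(near), top(far)
c,a=quad(g,C,[.012,0,0,.012],[(.12,.88)]*3+[(.35,.9)])
print("jig",c.round(4),a,[np.linalg.norm(c[i]-c[(i+1)%4]).round(4) for i in range(4)],c.mean(0))
def S(x,y):return (358+(x-532)*106/266,65+y*.4)
C=[S(543,140),S(578,232),S(662,204),S(622,118)]
c,a=quad(g,C,[0.007,0,.014,.014],[(.12,.88),(.15,.85),(.1,.7),(.05,.35)])
print("stand",c.round(4),a,[np.linalg.norm(c[i]-c[(i+1)%4]).round(4) for i in range(4)],c.mean(0))
def K(x,y):return (282+x*53/266,167+y*.2)
C=[K(112,84),K(112,130),K(156,134),K(159,92)]
c,a=quad(g,C,[.096]*4)
print("stub",C,c.round(4),a,[np.linalg.norm(c[i]-c[(i+1)%4]).round(4) for i in range(4)],c.mean(0))
# lens front two-view
l,e=two((360+(600-532)*142/266,145+(388-300)*160/300),S(605,133));print("lens",l,e)
E
```

```text
cam [ 0.28137859 -0.02462314  1.25110685] [ 0.01781858 -1.1223766   0.63241505]
jig [[0.4849 0.2892]
 [0.4043 0.2603]
 [0.4764 0.0743]
 [0.5512 0.1002]] [np.float32(19.75755), np.float32(-68.7967), np.float32(19.137228), np.float32(-70.67676)] [np.float64(0.0857), np.float64(0.1995), np.float64(0.0791), np.float64(0.2003)] [0.47919488 0.18098923]
stand [[ 0.6699 -0.204 ]
 [ 0.5277 -0.2547]
 [ 0.5621 -0.3493]
 [ 0.6497 -0.3201]] [np.float32(19.603497), np.float32(-70.02737), np.float32(18.415539), np.float32(80.13839)] [np.float64(0.1509), np.float64(0.1007), np.float64(0.0923), np.float64(0.1178)] [ 0.60232347 -0.28201165]
stub [(304.3157894736842, 183.8), (304.3157894736842, 193.0), (313.0827067669173, 193.8), (313.68045112781954, 185.4)] [[ 0.4603 -0.0422]
 [ 0.4294 -0.0704]
 [ 0.4258 -0.0844]
 [ 0.4528 -0.0897]] [np.float32(42.39076), np.float32(75.54624), np.float32(-11.098666), np.float32(81.03208)] [np.float64(0.0418), np.float64(0.0144), np.float64(0.0275), np.float64(0.048)] [ 0.44210094 -0.07166103]
lens [ 0.58492269 -0.245929    0.22710772] 0.012207203857381421
```

```bash
cat >> h.py <<'E'
def pose():
    s=sense();return s["tcp_pos"],Ro.from_quat(s["tool_rot"]),s
def plan(p,R,N,frm=None):
    p0,R0=frm if frm else pose()[:2]
    w=(R0.inv()*R).as_rotvec()/N;d=R0.inv().apply(np.asarray(p)-p0)
    A=sum(Ro.from_rotvec(w*i).as_matrix() for i in range(N));v=np.linalg.solve(A,d)
    print("N",N,"row",v.round(4),w.round(4));return v,w
def down(yaw): # tool down, tool y at yaw
    y=np.array([np.cos(yaw),np.sin(yaw),0]);z=np.array([0,0,-1.]);return Ro.from_matrix(np.c_[np.cross(y,z),y,z])
def wrist(q): return Ro.from_euler("ZYZYZ",[q[0],q[1]+q[2],q[3],q[4],q[5]])*Ro.from_euler("z",np.pi/2)
E
python3 - <<'E'
from m import *
t=cv2.imread("pics/top0.png");g=cv2.cvtColor(t,cv2.COLOR_BGR2GRAY).astype(np.float32)
def K(x,y):return (282+x*53/266,167+y*.2)
C=[K(112,84),K(112,130),K(156,134),K(159,92)]
for w in(1.5,2):
  for i in range(4):
    P=edge(g,C[i],C[(i+1)%4],w,.15,.85);W=np.array([onz("top",*p,.096) for p in P])*1000;a,u=line(W);print("stub",i,np.median(P,0),a,np.degrees(np.arctan2(u[1],u[0])))
print("clicks",[onz("top",*c,.096).round(4) for c in C],np.mean([onz("top",*c,.096) for c in C],0))
C=[K(105,70),K(90,150),K(178,172),K(187,85)]
for i in (0,1,2,3):
    P=edge(g,C[i],C[(i+1)%4],2,.15,.85);W=np.array([onz("top",*p,.062) for p in P])*1000;a,u=line(W);print("block",i,a,np.degrees(np.arctan2(u[1],u[0])))
# block side view: stub top centre and bottom edge of boss face
s=(275+110*.2,215+(368-300)*.2);print("two",two(s,np.mean([K(112,84),K(112,130),K(156,134),K(159,92)],0)))
p,R,st=pose();print((wrist(st["q"]).inv()*R).magnitude())
def gray(x,y):return g[y,x]
print(g[180:206,298:322].astype(int))
E
```

```text
stub 0 [304.3158 188.4   ] [437.25165 -64.41921] 0.47852734
stub 1 [308.79013 192.51901] [426.74316 -75.41844] 88.28523
stub 2 [312.9043  189.55563] [434.45706  -85.771835] -10.439182
stub 3 [309.04022 184.43973] [447.08612 -76.36028] 70.81697
stub 0 [305.3158 188.4   ] [436.78256  -66.388756] -12.688069
stub 1 [308.81284 192.15518] [427.69476 -75.3388 ] 79.26267
stub 2 [312.89355 189.55563] [434.46832 -85.58538] -13.483911
stub 3 [309.04022 184.35358] [447.4575   -75.916794] 68.017654
clicks [array([ 0.4485, -0.0643,  0.096 ]), array([ 0.4254, -0.0645,  0.096 ]), array([ 0.4236, -0.0864,  0.096 ]), array([ 0.4447, -0.0877,  0.096 ])] [ 0.43553994 -0.07575059  0.096     ]
block 0 [440.8419  -55.25142] -11.997749
block 1 [413.49167 -76.59615] 89.224655
block 2 [ 429.10764 -101.72097] -11.297033
block 3 [459.3927   -83.769714] 79.85225
two (array([ 0.43711282, -0.07627083,  0.09569045]), np.float64(0.00321029870215429))Traceback (most recent call last):
  File "<stdin>", line 14, in <module>
  File "h.py", line 26, in wrist
    def wrist(q): return Ro.from_euler("ZYZYZ",[q[0],q[1]+q[2],q[3],q[4],q[5]])*Ro.from_euler("z",np.pi/2)
                         ~~~~~~~~~~~~~^^^^^^^^^^^^^^^^^^^^^^^^^^^^^^^^^^^^^^^^^
  File "scipy/spatial/transform/_rotation.pyx", line 1413, in scipy.spatial.transform._rotation.Rotation.from_euler
ValueError: Expected axis specification to be a non-empty string of upto 3 characters, got ZYZYZ
```

```bash
sed -i 's/^def wrist.*/def wrist(q): return Ro.from_euler("ZYZ",[q[0],q[1]+q[2],q[3]])*Ro.from_euler("YZ",[q[4],q[5]])*Ro.from_euler("z",np.pi\/2)/' h.py; python3 - <<'E'
from h import *
p,R,st=pose();print((wrist(st["q"]).inv()*R).magnitude())
plan([.437,-.076,.19],down(np.radians(-12)),13)
E
```

```text
3.97850410414556e-16
N 13 row [-0.0526 -0.0137  0.0031] [-1.000e-04  1.000e-04  1.018e-01]
```

```bash
python3 - <<'E'
from h import *
for q in[(262,186),(246,110),(327,183),(247,150)]: print(q,onz("side",*q,0).round(3))
for q in[(133,165),(70,160),(136,60)]: print(q,[onz("top",*q,z).round(3) for z in(0,.1,.25)])
for q in[(170,170),(152,175),(190,172)]: print("cup",[onz("side",*q,z).round(3) for z in(0,.1)])
plan([.34,.28,.24],down(np.radians(63.8)),8)
plan([.437,-.076,.19],down(np.radians(-12)),8,(np.array([.34,.28,.24]),down(np.radians(63.8))))
E
```

```text
(262, 186) [0.529 0.462 0.   ]
(246, 110) [0.811 1.583 0.   ]
(327, 183) [0.742 0.407 0.   ]
(247, 150) [0.602 0.878 0.   ]
(133, 165) [array([0.508, 0.398, 0.   ]), array([0.49 , 0.364, 0.1  ]), array([0.463, 0.313, 0.25 ])]
(70, 160) [array([0.52 , 0.567, 0.   ]), array([0.501, 0.52 , 0.1  ]), array([0.472, 0.449, 0.25 ])]
(136, 60) [array([0.801, 0.4  , 0.   ]), array([0.76 , 0.366, 0.1  ]), array([0.697, 0.315, 0.25 ])]
cup [array([0.266, 0.747, 0.   ]), array([0.227, 0.451, 0.1  ])]
cup [array([0.196, 0.716, 0.   ]), array([0.168, 0.425, 0.1  ])]
cup [array([0.331, 0.696, 0.   ]), array([0.281, 0.409, 0.1  ])]
N 8 row [-0.0227 -0.0279 -0.0012] [-0.0002 -0.      0.0001]
N 8 row [-0.0478 -0.0132  0.0062] [0.     0.     0.1654]
```

>>> {"method": "apply_moves", "body": {"plan": [[-0.0303,-0.0372,-0.0016,0,0,0,-1],[-0.0303,-0.0372,-0.0016,0,0,0,-1],[-0.0303,-0.0372,-0.0016,0,0,0,-1],[-0.0303,-0.0372,-0.0016,0,0,0,-1],[-0.0303,-0.0372,-0.0016,0,0,0,-1],[-0.0303,-0.0372,-0.0016,0,0,0,-1]]}}

```text
t: 0.85
tcp_pos: [0.3404, 0.2789, 0.2408]
tool_rot: [0.226, 0.974, -0.0, -0.0]
force: [-0.0, -0.2, -0.3]
finger_gap: 0.999
gripper_force: 0.0
```

>>> {"method": "apply_moves", "body": {"plan": [[-0.0478,-0.0132,0.0062,0,0,0.1654,-1],[-0.0478,-0.0132,0.0062,0,0,0.1654,-1],[-0.0478,-0.0132,0.0062,0,0,0.1654,-1],[-0.0478,-0.0132,0.0062,0,0,0.1654,-1],[-0.0478,-0.0132,0.0062,0,0,0.1654,-1],[-0.0478,-0.0132,0.0062,0,0,0.1654,-1],[-0.0478,-0.0132,0.0062,0,0,0.1654,-1],[-0.0478,-0.0132,0.0062,0,0,0.1654,-1]]}}

```text
t: 1.85
tcp_pos: [0.4373, -0.0773, 0.191]
tool_rot: [0.779, 0.627, 0.0, 0.0]
force: [0.8, -0.5, 0.1]
finger_gap: 1.003
gripper_force: 0.0
```

```bash
python3 - <<'E'
from h import *
p,R,s=pose();print(s["t"],p,s["q"].round(3),(wrist(s["q"]).inv()*R).magnitude())
a=snapshot("side")[180:300,230:370];b=snapshot("top")[130:250,240:380]
o=np.hstack([cv2.resize(x,(400,343),interpolation=cv2.INTER_CUBIC) for x in(a,b)]);cv2.imwrite("pics/ap.png",o[:,:,::-1])
plan([.437,-.076,.066],down(np.radians(-12)),4)
E
```

```text
1.85 [ 0.43734167 -0.07734274  0.19099887] [-0.428  0.351  1.915 -0.     0.874 -0.213] 2.446399249883044e-16
N 4 row [0.0008 0.0001 0.0311] [-0.0004  0.0002 -0.0018]
```

View pics/ap.png

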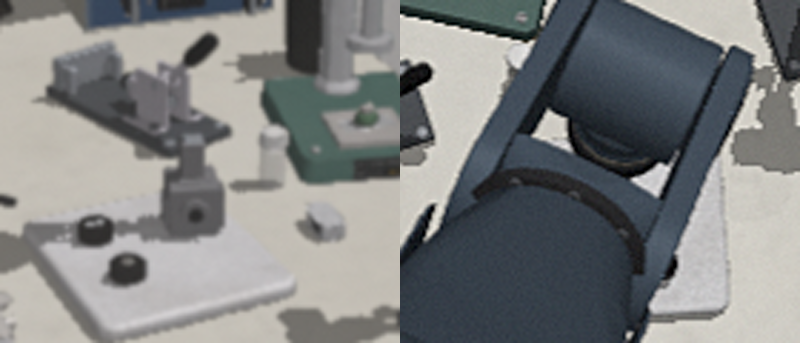

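Casting is undisturbed at crop (193,195), with the boss facing the side camera and the gripper above. I'll descend and grip.

>>> {"method": "apply_moves", "body": {"plan": [[0.0008,0.0001,0.0311,0,0,0,-1],[0.0008,0.0001,0.0311,0,0,0,-1],[0.0008,0.0001,0.0311,0,0,0,-1],[0.0008,0.0001,0.0311,0,0,0,-1],[0,0,0,0,0,0,-1]]}}

```text
t: 2.58
tcp_pos: [0.4369, -0.0711, 0.0653]
tool_rot: [0.777, 0.63, -0.001, -0.002]
force: [-0.5, -0.2, 0.1]
finger_gap: 1.001
gripper_force: 0.0
```

```bash
python3 - <<'E'
from h import *
p,R,s=pose();print(s["t"],p,s["q"].round(3),s["force"])
a=snapshot("side")
u,v=proj("side",p).astype(int);print(u,v)
a=a[v-60:v+60,u-70:u+70]
cv2.imwrite("pics/g.png",cv2.resize(a,(560,480),interpolation=cv2.INTER_CUBIC)[:,:,::-1])
E
```

```text
2.575 [ 0.43689086 -0.07114665  0.06533618] [-0.415  0.603  2.016  0.     0.528 -0.207] [-0.47715632 -0.15238107  0.09774758]
295 239
```

View pics/g.png

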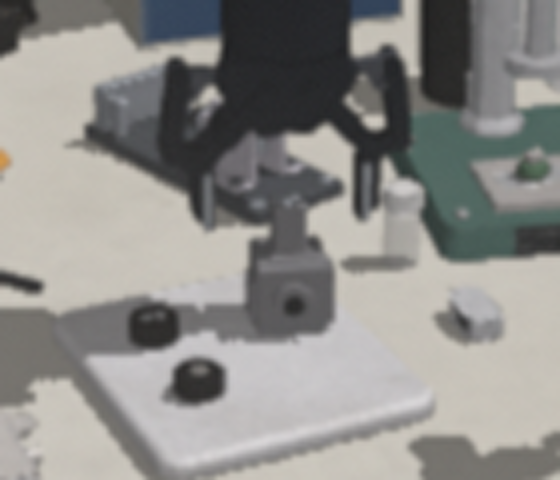

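Fingers straddle the stub (crop 208 and 365, stub at 291), 5 mm off along tool x. I'll correct that and close.

>>> {"method": "apply_moves", "body": {"plan": [[-0.005,0,0,0,0,0,-1],[0,0,0,0,0,0,0],[0,0,0,0,0,0,0.5],[0,0,0,0,0,0,1],[0,0,0,0,0,0,1],[0,0,0,0,0,0,1],[0,0,0,0,0,0,1],[0,0,0,0,0,0,1]], "force": 60}}

```text
t: 3.62
tcp_pos: [0.4373, -0.0774, 0.0673]
tool_rot: [0.777, 0.629, 0.0, 0.0]
force: [0.4, -0.1, 6.2]
finger_gap: 0.222
gripper_force: 58.7
```

>>> {"method": "apply_moves", "body": {"plan": [[0,0,0,0,0,0,1],[0,0,0,0,0,0,1],[0,0,-0.005,0,0,0,1],[0,0,-0.02,0,0,0,1],[0,0,-0.03,0,0,0,1],[0,0,-0.03,0,0,0,1],[0,0,-0.03,0,0,0,1]]}}

```text
t: 4.5
tcp_pos: [0.4365, -0.0769, 0.1826]
tool_rot: [0.777, 0.629, -0.0, -0.001]
force: [-0.1, 0.1, -2.1]
finger_gap: 0.223
gripper_force: 58.9
```

```bash
python3 - <<'E'
from h import *
p,R,s=pose();print(s["t"],p,s["q"].round(3),s["force"],s["finger_gap"],s["gripper_force"])
a=snapshot("side")
u,v=proj("side",p).astype(int)
cv2.imwrite("pics/l.png",cv2.resize(a[v-40:v+50,u-50:u+50],(500,450),interpolation=cv2.INTER_CUBIC)[:,:,::-1])
E
```

```text
4.5 [ 0.43649988 -0.07692885  0.18257161] [-0.428  0.366  1.925  0.     0.852 -0.219] [-0.06133364  0.08290878 -2.09003598] 0.2234129480126307 58.89803767204285
```

View pics/l.png

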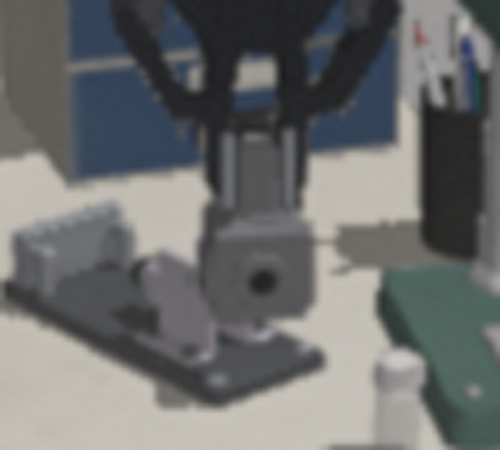

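```bash
cat > k.py <<'E'
from h import *
from scipy.optimize import least_squares
D=[([.9355,.5284,1.4338,0,1.1814,-.1785],[.2753,.5604,.2304]),([-.428,.351,1.915,0,.874,-.213],[.4373,-.0773,.1910]),([-.415,.603,2.016,0,.528,-.207],[.4369,-.0711,.0653]),([-.428,.366,1.925,0,.852,-.219],[.4365,-.0769,.1826])]
def fk(q,k):
    a,L1,L2,z0,d6,o=k;R=wrist(q);s,c=np.sin,np.cos
    r=a+L1*s(q[1])+L2*s(q[1]+q[2]);z=z0+L1*c(q[1])+L2*c(q[1]+q[2])
    return Ro.from_euler("z",q[0]).apply([r,o,z])+d6*R.apply([0,0,1]),R
def ident(D,prior=(0,.4,.4,.3,.25,.111)):
    f=lambda k:np.r_[np.concatenate([fk(q,k)[0]-p for q,p in D]),.003*(k-np.array(prior))]
    return least_squares(f,prior)
def ik(p,R,k,q0):
    f=lambda q:(lambda P:np.r_[P[0]-p,.3*(P[1].inv()*R).as_rotvec()])(fk(q,k))
    lo=[-3.08,-.75,.22,-1.43,0,-2.85];hi=[3.08,2.2,2.44,4.57,2.65,2.85]
    return least_squares(f,np.clip(q0,np.add(lo,.02),np.subtract(hi,.02)),bounds=(lo,hi))
U=np.array([.335*.8192,-.942*.8192,.5736]);U/=np.linalg.norm(U);F=np.array([.5586,-.1765,.1734]);T0=np.array([.192,-.540,-.819])
def show(side,psi,H=.0283,F=F):
    z=Ro.from_rotvec(U*psi).apply(T0);z-=U*(z@U);z/=np.linalg.norm(z)
    if side=="rib": y=U;e=.022
    if side=="pad": y=-U;e=.022
    if side=="boss": y=np.cross(z,-U);e=.027
    return F-e*U-H*z, Ro.from_matrix(np.c_[np.cross(y,z),y,z])
E
python3 - <<'E'
from k import *
r=ident(D);k=r.x;print(k.round(3),abs(np.concatenate([fk(q,k)[0]-p for q,p in D])).max())
for side in("rib","boss","pad"):
  for psi in np.radians([-90,-60,-30,0,30,60,90]):
    p,R=show(side,psi);best=None
    for q4 in(-1,0,1,3):
      for q6 in(-1.5,0,1.5):
        s=ik(p,R,k,[-.4,.5,1.6,q4,1,q6])
        if best is None or s.cost<best.cost-1e-8: best=s
    print(side,round(np.degrees(psi)),p.round(3),R.as_matrix()[:,2].round(2),best.x.round(2),best.cost.round(6))
E
```

```text
[-0.049  0.556  0.383  1.794  1.878  0.111] 0.02670835227516921
rib -90 [ 0.579 -0.15   0.161] [-0.94 -0.34  0.  ] [ 0.25  1.33  0.22 -0.23  1.82  1.88] 0.081665
rib -60 [ 0.573 -0.144  0.172] [-0.72 -0.56 -0.41] [ 0.45  1.35  0.22 -0.28  1.82  1.88] 0.034135
rib -30 [ 0.561 -0.142  0.181] [-0.3  -0.64 -0.71] [ 0.71  1.4   0.22 -0.33  1.83  2.  ] 0.007272
rib 0 [ 0.547 -0.144  0.184] [ 0.19 -0.54 -0.82] [ 1.24  1.56  0.22 -0.38  1.84  2.45] 0.0
rib 30 [ 0.535 -0.151  0.181] [ 0.64 -0.3  -0.71] [-3.08  1.35  1.19  0.05  1.31 -2.16] 0.004148
rib 60 [ 0.527 -0.16   0.172] [ 0.91  0.02 -0.41] [-3.08  1.83  0.22  0.05  1.9  -2.21] 0.005293
rib 90 [ 0.526 -0.169  0.161] [ 0.94  0.34 -0.  ] [-2.86  1.82  0.22  0.11  1.9  -2.13] 0.029273
boss -90 [ 0.578 -0.146  0.158] [-0.94 -0.34  0.  ] [ 0.25  1.33  0.22 -0.22  1.81  0.31] 0.081644
boss -60 [ 0.572 -0.14   0.17 ] [-0.72 -0.56 -0.41] [ 0.45  1.35  0.22 -0.27  1.82  0.31] 0.034161
boss -30 [ 0.56  -0.138  0.178] [-0.3  -0.64 -0.71] [ 0.71  1.4   0.22 -0.33  1.83  0.43] 0.007308
boss 0 [ 0.546 -0.14   0.181] [ 0.19 -0.54 -0.82] [ 1.24  1.56 
[... 275 characters left out ...]
2  0.22  0.11  1.89  2.58] 0.029301
pad -90 [ 0.579 -0.15   0.161] [-0.94 -0.34  0.  ] [ 0.25  1.33  0.22 -0.23  1.82 -1.26] 0.081665
pad -60 [ 0.573 -0.144  0.172] [-0.72 -0.56 -0.41] [ 0.45  1.35  0.22 -0.28  1.82 -1.26] 0.034135
pad -30 [ 0.561 -0.142  0.181] [-0.3  -0.64 -0.71] [ 0.71  1.4   0.22 -0.33  1.83 -1.14] 0.007272
pad 0 [ 0.547 -0.144  0.184] [ 0.19 -0.54 -0.82] [ 1.24  1.56  0.22 -0.38  1.84 -0.69] 0.0
pad 30 [ 0.535 -0.151  0.181] [ 0.64 -0.3  -0.71] [ 2.44  1.58  0.79 -0.18  1.53  0.44] 0.0
pad 60 [ 0.527 -0.16   0.172] [ 0.91  0.02 -0.41] [3.08 1.85 0.22 0.01 1.89 0.85] 0.005261
pad 90 [ 0.526 -0.169  0.161] [ 0.94  0.34 -0.  ] [-2.86  1.82  0.22  0.11  1.9   1.01] 0.029273
```

```bash
python3 - <<'E'
from k import *
p,R=show("rib",0)
q0,R0,s=pose();print((R0.inv()*R).magnitude())
v,w=plan([.52,-.07,.21],R,8)
E
```

```text
1.1723226184058115
N 8 row [ 0.0069  0.0085 -0.0012] [-0.0688 -0.0391  0.1233]
```

>>> {"method": "apply_moves", "body": {"plan": [[0.0069,0.0085,-0.0012,-0.0688,-0.0391,0.1233,1],[0.0069,0.0085,-0.0012,-0.0688,-0.0391,0.1233,1],[0.0069,0.0085,-0.0012,-0.0688,-0.0391,0.1233,1],[0.0069,0.0085,-0.0012,-0.0688,-0.0391,0.1233,1],[0.0069,0.0085,-0.0012,-0.0688,-0.0391,0.1233,1],[0.0069,0.0085,-0.0012,-0.0688,-0.0391,0.1233,1],[0.0069,0.0085,-0.0012,-0.0688,-0.0391,0.1233,1],[0.0069,0.0085,-0.0012,-0.0688,-0.0391,0.1233,1]]}}

```text
t: 5.55
tcp_pos: [0.5154, -0.0688, 0.2032]
tool_rot: [0.94, 0.174, 0.046, 0.288]
force: [0.0, -0.8, -1.4]
finger_gap: 0.224
gripper_force: 59.1
```

```bash
python3 - <<'E'
from k import *
p,R=show("rib",0)
P,R0,s=pose();print(s["t"],P,s["q"].round(4),"err",(R0.inv()*R).magnitude(),"model",(wrist(s["q"]).inv()*R0).magnitude())
plan(p,R,5)
E
```

```text
5.55 [ 0.51543339 -0.06883224  0.20318273] [-0.0516  0.447   1.8966 -0.8594  0.7497  1.7865] err 0.030851849805833505 model 3.165573288030122e-16
N 5 row [0.0008 0.0113 0.0124] [-0.0037  0.0001  0.005 ]
```

>>> {"method": "apply_moves", "body": {"plan": [[0.0008,0.0113,0.0124,-0.0037,0,0.005,1],[0.0008,0.0113,0.0124,-0.0037,0,0.005,1],[0.0008,0.0113,0.0124,-0.0037,0,0.005,1],[0.0008,0.0113,0.0124,-0.0037,0,0.005,1],[0.0008,0.0113,0.0124,-0.0037,0,0.005,1],[0,0,0,0,0,0,1],[0,0,0,0,0,0,1],[0,0,0,0,0,0,1]]}}

```text
t: 6.55
tcp_pos: [0.5482, -0.1439, 0.185]
tool_rot: [0.94, 0.164, 0.052, 0.296]
force: [-0.3, -0.2, -2.6]
finger_gap: 0.223
gripper_force: 59.0
```

```bash
python3 - <<'E'
from k import *
p,R=show("rib",0)
P,R0,s=pose();print(s["t"],P,s["q"].round(4),"target",p.round(4),"err",(R0.inv()*R).as_rotvec().round(4))
plan(p,R,1)
a=snapshot("side");b=snapshot("top")
u,v=proj("side",F).astype(int);x,y=proj("top",F).astype(int);print(u,v,x,y)
f=lambda im,u,v:cv2.resize(im[v-60:v+60,u-68:u+68],(399,352),interpolation=cv2.INTER_CUBIC)
cv2.imwrite("pics/r.png",np.hstack([f(a,u,v),f(b,x,y)])[:,:,::-1])
E
```

```text
6.55 [ 0.54820238 -0.14388221  0.1849852 ] [-0.1952  0.5079  1.8598 -0.9366  0.6563  1.7605] target [ 0.5471 -0.1442  0.184 ] err [-0.0004 -0.0023  0.0036]
N 1 row [-0.0011 -0.0006  0.0008] [-0.0004 -0.0023  0.0036]
364 206 353 133
```

View pics/r.png

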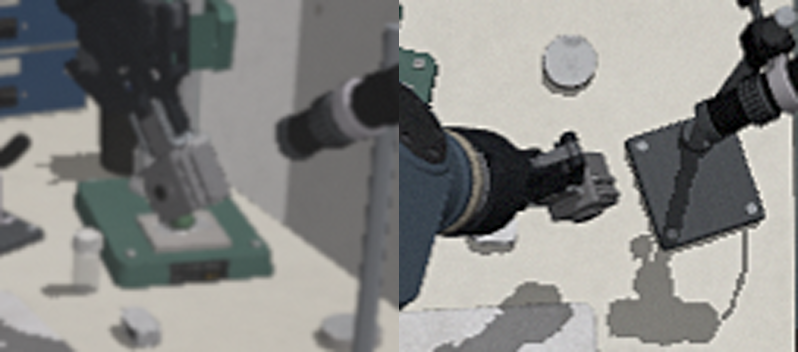

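Ribs face down the tube axis in both views: rib face at (205,175) in the side half, lens at (280,140). I'll hold a second, then turn to the boss.

>>> {"method": "apply_moves", "body": {"plan": [[0,0,0,0,0,0,1],[0,0,0,0,0,0,1],[0,0,0,0,0,0,1],[0,0,0,0,0,0,1],[0,0,0,0,0,0,1],[0,0,0,0,0,0,1],[0,0,0,0,0,0,1],[0,0,0,0,0,0,1]]}}

```text
t: 7.65
tcp_pos: [0.5483, -0.1444, 0.1849]
tool_rot: [0.94, 0.164, 0.051, 0.296]
force: [-0.1, -0.3, -2.1]
finger_gap: 0.222
gripper_force: 59.0
```

>>> {"method": "apply_moves", "body": {"plan": [[0,-0.005,0,0,0,-0.157,1],[0,0,0,0,0,-0.157,1],[0,0,0,0,0,-0.157,1],[0,0,0,0,0,-0.157,1],[0,0,0,0,0,-0.157,1],[0,0,0,0,0,-0.157,1],[0,0,0,0,0,-0.157,1],[0,0,0,0,0,-0.157,1]]}}

```text
t: 8.65
tcp_pos: [0.547, -0.1406, 0.182]
tool_rot: [0.662, 0.686, -0.133, 0.27]
force: [-0.4, 0.4, -3.2]
finger_gap: 0.222
gripper_force: 59.2
```

>>> {"method": "apply_moves", "body": {"plan": [[0,0,0,0,0,-0.157,1],[0,0,0,0,0,-0.157,1],[0,0,0,0,0,0,1],[0,0,0,0,0,0,1],[0,0,0,0,0,0,1]]}}

```text
t: 9.28
tcp_pos: [0.547, -0.1406, 0.182]
tool_rot: [0.549, 0.78, -0.173, 0.246]
force: [-0.6, -0.6, -1.9]
finger_gap: 0.222
gripper_force: 59.1
```

```bash
python3 - <<'E'
from k import *
p,R=show("boss",0)
P,R0,s=pose();print(s["t"],P,s["q"].round(4),"target",p.round(4),"err",(R0.inv()*R).as_rotvec().round(4))
plan(p,R,1)
E
```

```text
9.275 [ 0.54699207 -0.14058584  0.18200809] [-0.1887  0.5123  1.8645 -0.9451  0.655   0.2088] target [ 0.5458 -0.1404  0.1811] err [ 0.0018 -0.0002  0.001 ]
N 1 row [ 0.001  -0.0011  0.0004] [ 0.0018 -0.0002  0.001 ]
```

>>> {"method": "apply_moves", "body": {"plan": [[0,0,0,0,0,0,1],[0,0,0,0,0,0,1],[0,0,0,0,0,0,1],[0,0,0,0,0,0,1],[0,0,0,0,0,0,1],[0,0,0,0,0,0,1],[0,0,0,0,0,0,1],[0,0,0,0,0,0,1]]}}

```text
t: 10.28
tcp_pos: [0.547, -0.1406, 0.182]
tool_rot: [0.549, 0.78, -0.173, 0.246]
force: [-1.6, -0.2, -2.7]
finger_gap: 0.22
gripper_force: 59.1
```

>>> {"method": "apply_moves", "body": {"plan": [[0,0,0,0,0,-0.157,1],[0,0,0,0,0,-0.157,1],[0,0,0,0,0,-0.157,1],[0,0,0,0,0,-0.157,1],[0,0,0,0,0,-0.157,1],[0,0,0,0,0,-0.157,1],[0,0,0,0,0,-0.157,1],[0,0,0,0,0,-0.157,1]]}}

```text
t: 11.28
tcp_pos: [0.547, -0.1406, 0.182]
tool_rot: [-0.017, 0.954, -0.285, 0.097]
force: [-0.6, -0.3, -2.5]
finger_gap: 0.222
gripper_force: 59.1
```

>>> {"method": "apply_moves", "body": {"plan": [[0,0,0,0,0,-0.157,1],[0,0,0,0,0,-0.157,1],[0,-0.005,0,0,0,0,1],[0,0,0,0,0,0,1],[0,0,0,0,0,0,1]]}}

```text
t: 11.9
tcp_pos: [0.5484, -0.1446, 0.1849]
tool_rot: [-0.162, 0.94, -0.296, 0.052]
force: [0.4, 0.2, -3.4]
finger_gap: 0.223
gripper_force: 59.1
```

```bash
python3 - <<'E'
from k import *
p,R=show("pad",0)
P,R0,s=pose();print(s["t"],P,s["q"].round(4),"target",p.round(4),"err",(R0.inv()*R).as_rotvec().round(4))
plan(p,R,1)
a=snapshot("side");b=snapshot("top")
u,v=proj("side",F).astype(int);x,y=proj("top",F).astype(int)
f=lambda im,u,v:cv2.resize(im[v-40:v+40,u-45:u+45],(396,352),interpolation=cv2.INTER_CUBIC)
cv2.imwrite("pics/pd.png",np.hstack([f(a,u,v),f(b,x,y)])[:,:,::-1])
E
```

```text
11.9 [ 0.54835527 -0.14455317  0.18492973] [-0.1962  0.5083  1.8592 -0.9368  0.6563 -1.3783] target [ 0.5471 -0.1442  0.184 ] err [ 0.0002  0.0018 -0.0001]
N 1 row [0.0011 0.0011 0.0004] [ 0.0002  0.0018 -0.0001]
```

View pics/pd.png

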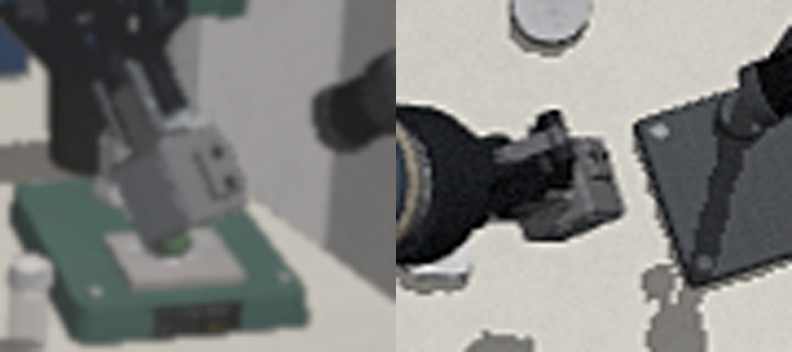

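The pad's two holes, at (218,155) and (228,182), face the lens. I'll hold, back off, and check the jig pose with an overlay.

>>> {"method": "apply_moves", "body": {"plan": [[0,0,0,0,0,0,1],[0,0,0,0,0,0,1],[0,0,0,0,0,0,1],[0,0,0,0,0,0,1],[0,0,0,0,0,0,1],[0,0,0,0,0,0,1],[0,0,0,0,0,0,1],[0,0,0,0,0,0,1]]}}

```text
t: 13.0
tcp_pos: [0.5484, -0.1444, 0.1849]
tool_rot: [-0.163, 0.94, -0.296, 0.052]
force: [0.1, 0.0, -3.1]
finger_gap: 0.223
gripper_force: 59.1
```

```bash
cat > n.py <<'E'
from k import *
NY=np.radians(-70.5);N0=np.array([.4607,.2328])
def nw(x,y,z,N0=N0,NY=NY):
    c,s=np.cos(NY),np.sin(NY);return np.array([N0[0]+c*x-s*y,N0[1]+s*x+c*y,.012+z])
E
python3 - <<'E'
from n import *
from m import edge,line
t=snapshot("top");s=snapshot("side")
def ov(im,n,x0,y0,w,h,S):
    o=cv2.resize(im[y0:y0+h,x0:x0+w],(w*S,h*S),interpolation=cv2.INTER_CUBIC)
    def poly(P,c,cl=True):
        pts=np.array([((proj(n,X)-[x0,y0]+.5)*S) for X in P],np.int32);cv2.polylines(o,[pts],cl,c,1)
    poly([nw(x,y,0) for x,y in[(-.045,-.04),(.155,-.04),(.155,.04),(-.045,.04)]],(255,0,0))
    poly([nw(-.022,y,.034) for y in(-.025,.025)],(0,255,0),False)
    for y in(-.025,.025): poly([nw(x,y,.028) for x in(-.022,-.006)],(255,255,0),False)
    for y in(-.025,.025): poly([nw(x,y,0) for x in(-.022,-.006)],(0,255,255),False)
    return o
a=ov(t,"top",168,145,90,62,8)[:, :720];b=ov(s,"side",240,185,80,56,5)
print(a.shape,b.shape)
o=np.zeros((600,800,3),np.uint8);o[:340,:600]=cv2.resize(a,(600,340) if 0 else (600,340));o[320:600,400:800]=b
cv2.imwrite("pics/j.png",o[:,:,::-1])
g=cv2.cvtColor(t,cv2.COLOR_RGB2GRAY).astype(np.float32)
for nm,A,B,z in[("top(y+)",(-.045,.04),(.155,.04),.012),("bot(y-)",(-.045,-.04),(.155,-.04),.006),("left",(-.045,-.04),(-.045,.04),.012),("right",(.155,-.04),(.155,.04),.006)]:
    P=edge(g,proj("top",nw(*A,z-.012)),proj("top",nw(*B,z-.012)),3,.08,.6 if "top" in nm else .92)
    W=np.array([onz("top",*p,z)[:2] for p in P])-N0;c,sn=np.cos(NY),np.sin(NY)
    L=np.c_[W@[c,sn],W@[-sn,c]]*1000;a_,u=line(L);print(nm,np.median(L,0).round(1),"ang",np.degrees(np.arctan2(u[1],u[0])).round(2))
plan(pose()[0]+[-.06,.10,.06],pose()[1],3)
E
```

```text
(496, 720, 3) (280, 400, 3)
top(y+) [22.7 41.4] ang 0.11
bot(y-) [ 54.7 -41.7] ang 0.09
left [-46.7  -0.1] ang 86.5
right [ 1.557e+02 -1.000e-01] ang 87.26
N 3 row [ 0.0076  0.0198 -0.0383] [0. 0. 0.]
```

View pics/j.png

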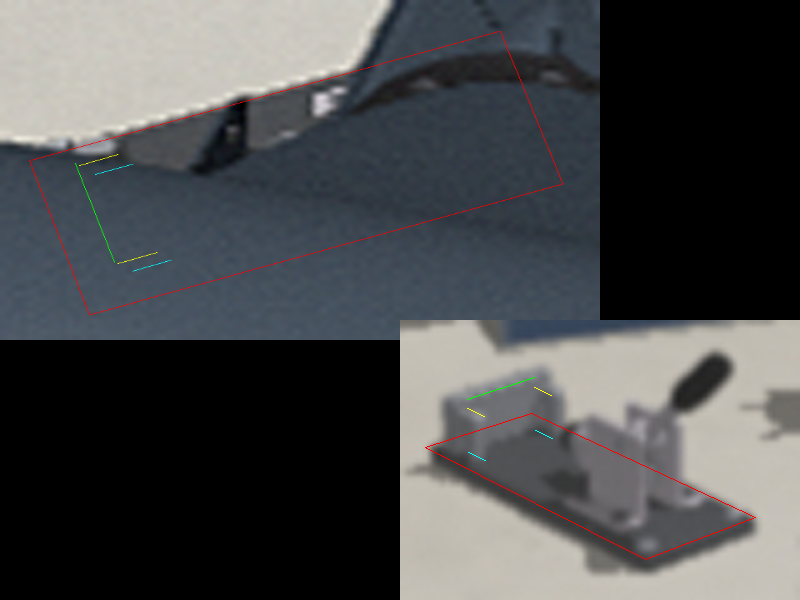

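The side overlay (lower right) fits the plate corners and fence to about 1 px. The arm hides the jig in the top view, so I'll rerun the edge check on the first top picture.

```bash
python3 - <<'E'
from n import *
from m import edge,line
def run(im,name,items):
    g=cv2.cvtColor(im,cv2.COLOR_BGR2GRAY).astype(np.float32)
    for nm,A,B,z,lo,hi in items:
        P=edge(g,proj(name,nw(*A,z)),proj(name,nw(*B,z)),2.5,lo,hi)
        W=np.array([onz(name,*p,z+.012)[:2] for p in P])-N0;c,sn=np.cos(NY),np.sin(NY)
        L=np.c_[W@[c,sn],W@[-sn,c]]*1000;a_,u=line(L);print(name,nm,np.median(L,0).round(1),"ang",np.degrees(np.arctan2(u[1],u[0])).round(2))
run(cv2.imread("pics/top0.png"),"top",[("y+",(-.045,.04),(.155,.04),0,.05,.65),("y-",(-.045,-.04),(.155,-.04),-.012,.1,.95),("y- top",(-.045,-.04),(.155,-.04),0,.1,.95),("x-",(-.045,-.04),(-.045,.04),0,.1,.9),("x+",(.155,-.04),(.155,.04),-.012,.1,.8),
("fence",(-.022,-.02),(-.022,.02),0,.0,1),("fencetop",(-.022,-.02),(-.022,.02),.034,.0,1),("lip-",(-.021,-.025),(-.006,-.025),.028,.3,1),("lip+",(-.021,.025),(-.006,.025),0,.3,1)])
run(cv2.imread("pics/side0.png"),"side",[("x- ",(-.045,-.04),(-.045,.04),0,.1,.9),("y- top",(-.045,-.04),(.155,-.04),0,.05,.95),("y- bot",(-.045,-.04),(.155,-.04),-.012,.05,.95),("x+ bot",(.155,-.04),(.155,.04),-.012,.1,.9),("x+ top",(.155,-.04),(.155,.04),0,.1,.9),("fence base",(-.022,-.02),(-.022,.02),0,.0,1),])
E
```

```text
top y+ [24.7 41.4] ang -0.34
top y- [ 59.7 -39.3] ang 1.15
top y- top [ 59.7 -40.7] ang 1.06
top x- [-45.   -0.1] ang 89.97
top x+ [155.   -4.1] ang 89.67
top fence [-26.7   0. ] ang 89.65
top fencetop [-22.  -0.] ang 88.69
top lip- [-11.3 -23.7] ang 4.31
top lip+ [-11.2  21.3] ang -63.46
side x-  [-39.4   5.2] ang 78.28
side y- top [ 67.  -48.4] ang 0.21
side y- bot [ 59.8 -38.8] ang 0.07
side x+ bot [151.2   3.3] ang 88.87
side x+ top [159.4   1.1] ang 76.46
side fence base [-25.1   1.2] ang -77.29
```

```bash
sed -i 's/N0=np.array(\[.4607,.2328\])/N0=np.array([.4617,.2332])/' n.py; cat >> n.py <<'E'
def place(x,zt): return nw(x,0,zt+.0513),down(NY+np.pi/2)
E
python3 - <<'E'
from n import *
P,R,s=pose();A=np.array([.46,-.05,.27])
plan(A,R,4)
H,RH=place(.0045,.14);print(H,(R.inv()*RH).magnitude())
v,w=plan(H,RH,12,(A,R))
p=A.copy();r=R
for i in range(12):
    p=p+r.apply(v);r=r*Ro.from_rotvec(w);print(p.round(3),end=" ")
E
```

```text
N 4 row [ 0.0128  0.0121 -0.0345] [0. 0. 0.]
[0.46320213 0.22895811 0.2033    ] 1.6643309422440191
N 12 row [ 0.0101  0.0247 -0.0034] [-0.0398  0.04    0.1267]
[ 0.443 -0.033  0.259] [ 0.429 -0.013  0.248] [0.417 0.01  0.238] [0.409 0.034 0.229] [0.404 0.059 0.221] [0.403 0.085 0.214] [0.405 0.111 0.208] [0.41  0.137 0.204] [0.419 0.162 0.202] [0.431 0.186 0.201] [0.446 0.209 0.201] [0.463 0.229 0.203]
```

>>> {"method": "apply_moves", "body": {"plan": [[0.0128,0.0121,-0.0345,0,0,0,1],[0.0128,0.0121,-0.0345,0,0,0,1],[0.0128,0.0121,-0.0345,0,0,0,1],[0.0128,0.0121,-0.0345,0,0,0,1],[0.0101,0.0247,-0.0034,-0.0398,0.04,0.1267,1],[0.0101,0.0247,-0.0034,-0.0398,0.04,0.1267,1],[0.0101,0.0247,-0.0034,-0.0398,0.04,0.1267,1],[0.0101,0.0247,-0.0034,-0.0398,0.04,0.1267,1]]}}

```text
t: 14.1
tcp_pos: [0.4086, 0.0346, 0.2287]
tool_rot: [0.1, 0.972, -0.21, 0.037]
force: [1.0, 0.4, -3.2]
finger_gap: 0.224
gripper_force: 59.2
```

>>> {"method": "apply_moves", "body": {"plan": [[0.0101,0.0247,-0.0034,-0.0398,0.04,0.1267,1],[0.0101,0.0247,-0.0034,-0.0398,0.04,0.1267,1],[0.0101,0.0247,-0.0034,-0.0398,0.04,0.1267,1],[0.0101,0.0247,-0.0034,-0.0398,0.04,0.1267,1],[0.0101,0.0247,-0.0034,-0.0398,0.04,0.1267,1],[0.0101,0.0247,-0.0034,-0.0398,0.04,0.1267,1],[0.0101,0.0247,-0.0034,-0.0398,0.04,0.1267,1],[0.0101,0.0247,-0.0034,-0.0398,0.04,0.1267,1]]}}

```text
t: 15.1
tcp_pos: [0.4635, 0.2299, 0.2036]
tool_rot: [0.578, 0.816, 0.001, -0.0]
force: [0.2, 0.2, -3.0]
finger_gap: 0.223
gripper_force: 59.2
```

>>> {"method": "apply_moves", "body": {"plan": [[0,0,0,0,0,0,1],[0,0,0,0,0,0,1]]}}

```text
t: 15.35
tcp_pos: [0.4621, 0.2287, 0.2033]
tool_rot: [0.576, 0.817, -0.001, -0.0]
force: [-0.3, 1.0, -3.2]
finger_gap: 0.223
gripper_force: 59.3
```

```bash
python3 - <<'E'
from n import *
P,R,s=pose();print(s["t"],P,s["q"].round(3),s["force"].round(1),s["finger_gap"])
H,RH=place(.0045,.06);plan(H,RH,4)
a=snapshot("side");x=R.as_matrix()[:,0]
B=P+R.apply([-.027,0,.0283]);u,v=proj("side",B);print("bore pred",u,v)
g=cv2.cvtColor(a,cv2.COLOR_RGB2GRAY)
c=g[int(v)-9:int(v)+10,int(u)-9:int(u)+10];print(c)
E
```

```text
15.35 [0.46205512 0.22867263 0.20326741] [ 2.430e-01  4.210e-01  1.733e+00 -1.000e-03  9.900e-01 -9.900e-02] [-0.3  1.  -3.2] 0.22260671507149146
N 4 row [-0.      0.0003  0.02  ] [-0.0006  0.0002  0.0005]
bore pred 270.23138922448067 160.5774410269872
[[ 81  84  96 116 113 104 106 110 112 111 112 113 110  97  71  60  61  62
   63]
 [ 95 101 105 115 115 111 111 114 113 107 102  99  96  87  68  61  62  63
   62]
 [ 87  97 107 118 117 111 103  99  96  92  91  89  88  83  68  62  62  63
   63]
 [ 75  82  93 100  98  93  90  88  89  88  88  87  88  81  67  62  62  62
   62]
 [ 71  74  84  88  89  85  84  90  92  94  91  90  88  83  68  62  60  63
   61]
 [ 74  76  82  88  88  88  89  96 100  98  95  90  87  83  68  62  62  61
   62]
 [ 81  82  83  87  88  88  92  95  91  86  84  84  87  83  71  63  63  62
   63]
 [ 79  82  84  87  88  85  88  88  79  64  64  77  86  88  79  66  62  61
   63]
 [ 78  85  84  87  85  82  85  83  60  41  44  66  84  87  80  67  62  62
   63]
 [ 78  85  85  87  84  80  86  78  49  30  40  62  85  87  80  66  62  62
   62]
 [ 78  84  85  86  84  78  84  78  51  37  49  73  85  87  79  67  62  61
   62]
 [ 76  85  84  85  81  75  80  81  66  58  68  82  87  86  79  67  62  62
   62]
 [ 78  84  83  82  76  71  76  82  83  82  81  86  87  85  77  66  63  65
   67]
 [ 76  84  80  78  75  74  73  77  84  85  83  86  87  84  80  80  84  86
   89]
 [ 74  80  78  75  75  75  74  75  77  78  81  86  94  97  99 100 105 108
  110]
 [ 71  75  78  77  76  77  74  76  78  79  81  87 100 102  99  94  93  93
   89]
 [ 77  77  81  82  84  84  75  74  80  78  75  72  75  76  73  70  69  68
   67]
 [ 84  81  78  80  88  90  73  66  68  67  65  63  62  62  62  62  61  61
   63]
 [ 77  71  67  68  71  73  65  64  62  63  62  63  62  62  62  62  62  63
   62]]
```

Bore measured at (270.4,159.9) against (270.2,160.6) predicted, so the casting is where expected. I'll lower it.

>>> {"method": "apply_moves", "body": {"plan": [[0,0.0003,0.02,0,0,0,1],[0,0.0003,0.02,0,0,0,1],[0,0.0003,0.02,0,0,0,1],[0,0.0003,0.02,0,0,0,1],[0,0,0.015,0,0,0,1],[0,0,0.01,0,0,0,1],[0,0,0,0,0,0,1],[0,0,0,0,0,0,1]]}}

```text
t: 16.4
tcp_pos: [0.4648, 0.2299, 0.099]
tool_rot: [0.577, 0.817, 0.001, 0.0]
force: [0.5, -0.4, -1.9]
finger_gap: 0.227
gripper_force: 59.2
```

```bash
python3 - <<'E'
from n import *
P,R,s=pose();print(s["t"],P,s["force"].round(1))
H,RH=place(.0045,.035);plan(H,RH,1)
H,RH=place(.0045,.002);plan(H,RH,1)
a=snapshot("side")
B=P+R.apply([-.027,0,.0283]);u,v=proj("side",B)
g=cv2.cvtColor(a,cv2.COLOR_RGB2GRAY).astype(float)
w=np.clip(70-g[int(v)-5:int(v)+6,int(u)-5:int(u)+6],0,None);Y,X=np.mgrid[:11,:11]
print("bore",u,v,(X*w).sum()/w.sum()+int(u)-5,(Y*w).sum()/w.sum()+int(v)-5)
E
```

```text
16.4 [0.46475114 0.22993876 0.09902699] [ 0.5 -0.4 -1.9]
N 1 row [-0.0004 -0.0018  0.0007] [ 0.0012 -0.0003  0.0003]
N 1 row [-0.0004 -0.0018  0.0337] [ 0.0012 -0.0003  0.0003]
bore 271.6616591971739 195.1836068068907 271.67539267015707 194.67015706806282
```

>>> {"method": "apply_moves", "body": {"plan": [[0,-0.0012,0,0,0,0,1],[0,0,0.008,0,0,0,1],[0,0,0.008,0,0,0,1],[0,0,0.006,0,0,0,1],[0,0,0.004,0,0,0,1],[0,0,0,0,0,0,1]]}}

```text
t: 17.2
tcp_pos: [0.463, 0.2294, 0.0721]
tool_rot: [0.577, 0.817, -0.0, -0.0]
force: [-0.3, -0.3, -2.6]
finger_gap: 0.226
gripper_force: 59.3
```

```bash
python3 - <<'E'
from n import *
P,R,s=pose();print(s["t"],P,s["force"].round(1),s["ft_torque"].round(2))
H,RH=place(.0045,.00);plan(H,RH,1)
E
```

```text
17.2 [0.46298611 0.22938435 0.07211339] [-0.3 -0.3 -2.6] [ 0.02 -0.   -0.01]
N 1 row [-0.0005  0.0001  0.0088] [-0.0007 -0.0005  0.0001]
```

Aligned, with no side force. I'll creep down and watch for contact.

>>> {"method": "apply_moves", "body": {"plan": [[0,0,0.003,0,0,0,1],[0,0,0.002,0,0,0,1],[0,0,0.0015,0,0,0,1],[0,0,0,0,0,0,1]]}}

```text
t: 17.7
tcp_pos: [0.4631, 0.2294, 0.066]
tool_rot: [0.577, 0.817, 0.0, -0.0]
force: [0.4, 0.3, -3.2]
finger_gap: 0.222
gripper_force: 59.3
```

>>> {"method": "apply_moves", "body": {"plan": [[0,0,0.001,0,0,0,1],[0,0,0,0,0,0,1]]}}

```text
t: 17.95
tcp_pos: [0.4632, 0.2295, 0.0651]
tool_rot: [0.577, 0.817, 0.0, -0.0]
force: [-0.6, 0.5, -1.4]
finger_gap: 0.224
gripper_force: 59.3
```

>>> {"method": "apply_moves", "body": {"plan": [[0,0,0.001,0,0,0,1],[0,0,0,0,0,0,1]]}}

```text
t: 18.2
tcp_pos: [0.4632, 0.2295, 0.064]
tool_rot: [0.577, 0.817, 0.0, -0.0]
force: [-0.0, -0.6, -2.5]
finger_gap: 0.227
gripper_force: 59.3
```

>>> {"method": "apply_moves", "body": {"plan": [[0,0,0.001,0,0,0,1],[0,0,0,0,0,0,1]]}}

```text
t: 18.45
tcp_pos: [0.4632, 0.2295, 0.0632]
tool_rot: [0.577, 0.817, 0.0, -0.0]
force: [-1.0, 0.6, -0.2]
finger_gap: 0.229
gripper_force: 59.4
```

>>> {"method": "apply_moves", "body": {"plan": [[0,0,0.0008,0,0,0,1],[0,0,0,0,0,0,1]]}}

```text
t: 18.7
tcp_pos: [0.4632, 0.2295, 0.0632]
tool_rot: [0.577, 0.817, 0.0, 0.0]
force: [-1.2, -0.7, 5.6]
finger_gap: 0.222
gripper_force: 60.5
```

>>> {"method": "apply_moves", "body": {"plan": [[0,0,0.0008,0,0,0,1],[0,0,0,0,0,0,1]]}}

```text
t: 18.95
tcp_pos: [0.4632, 0.2295, 0.0631]
tool_rot: [0.577, 0.817, 0.0, 0.0]
force: [-3.0, -0.7, 12.6]
finger_gap: 0.224
gripper_force: 61.3
```

Seated (12 N). I'll relieve, release and rise.

>>> {"method": "apply_moves", "body": {"plan": [[0,0,-0.0013,0,0,0,1],[0,0,0,0,0,0,0.3],[0,0,0,0,0,0,0],[0,0,0,0,0,0,-0.5],[0,0,0,0,0,0,-0.5],[0,0,0,0,0,0,-0.5]]}}

```text
t: 19.7
tcp_pos: [0.4632, 0.2295, 0.0627]
tool_rot: [0.577, 0.817, 0.0, -0.0]
force: [-0.1, -0.8, 0.2]
finger_gap: 0.749
gripper_force: 0.0
```

>>> {"method": "apply_moves", "body": {"plan": [[0,0,-0.02,0,0,0,-0.5],[0,0,-0.03,0,0,0,-0.5],[0,0,-0.04,0,0,0,-0.5],[0,0,-0.04,0,0,0,-0.5],[0,0,0,0,0,0,1]]}}

```text
t: 20.32
tcp_pos: [0.4653, 0.23, 0.1958]
tool_rot: [0.577, 0.817, 0.003, 0.002]
force: [-1.0, -0.1, -0.3]
finger_gap: 0.551
gripper_force: 0.0
```

```bash
python3 - <<'E'
from n import *
P,R,s=pose();print(s["t"],P,s["q"].round(3),s["force"].round(1),s["finger_gap"])
a=snapshot("side");C=nw(.0045,0,.023);u,v=proj("side",nw(.0045+.027,0,.023))
g=cv2.cvtColor(a,cv2.COLOR_RGB2GRAY).astype(float)
w=np.clip(65-g[int(v)-5:int(v)+6,int(u)-5:int(u)+6],0,None);Y,X=np.mgrid[:11,:11]
print("bore",u,v,(X*w).sum()/w.sum()+int(u)-5,(Y*w).sum()/w.sum()+int(v)-5)
u,v=proj("side",nw(.06,0,.04)).astype(int)
cv2.imwrite("pics/pl.png",cv2.resize(a[v-55:v+45,u-60:u+60],(720,600),interpolation=cv2.INTER_CUBIC)[:,:,::-1])
piv=nw(.105,0,.042)
for th in(50,25,0):
    t=np.radians(th);print(th,"grip",nw(.105+.067*np.cos(t),0,.042+.067*np.sin(t)).round(4))
E
```

```text
20.325 [0.46530813 0.23003419 0.19579686] [ 2.43e-01  4.32e-01  1.74e+00  1.00e-03  9.62e-01 -9.80e-02] [-1.  -0.1 -0.3] 0.5505326088644975
bore 271.4739065432981 206.9059321405667 272.125 206.66666666666666
50 grip [0.5111 0.0936 0.1053]
25 grip [0.517  0.077  0.0823]
0 grip [0.5191 0.0711 0.054 ]
```

View pics/pl.png

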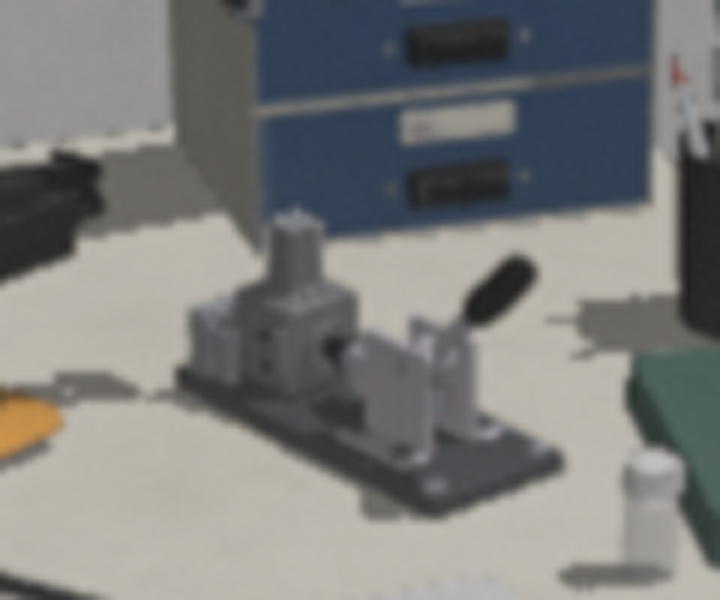

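Casting stands upright in the nest between the lips (285,330) with the boss to the plunger, and the lever is still up. Before pushing the lever I'll check how close the green press is.

```bash
python3 - <<'E'
from n import *
for a,b in[((375,165),(283,98)),((340,140),(212,88)),((352,168),(222,98)),((376,145),(286,70)),((387,122),(300,58))]: print(two(a,b))
print("base",onz("top",221,131,.03),onz("top",292,143,.03))
print("vial",onz("top",281,153,.054))
P,R,s=pose()
for x,z in[(.137,.150),(.137,.118)]:
    H=nw(x,0,z);plan(H,down(NY+np.pi/2),5)
E
```

```text
(array([ 0.65076288, -0.01773642,  0.20272188]), np.float64(0.03955845378648024))
(array([0.65026089, 0.14831182, 0.22721484]), np.float64(0.011164455143817932))
(array([0.66768004, 0.13248932, 0.14582654]), np.float64(0.03823244907172264))
(array([ 0.67486071, -0.01576979,  0.25689951]), np.float64(0.0029720361067061634))
(array([ 0.67889651, -0.04628136,  0.32023525]), np.float64(0.004485985391955702))
base [0.59759256 0.15695124 0.03      ] [ 0.5671821 -0.032875   0.03     ]
vial [ 0.53481184 -0.00436048  0.054     ]
N 5 row [-0.0266 -0.0002  0.0064] [ 0.0007 -0.      0.    ]
N 5 row [-0.0266 -0.0002  0.0128] [ 0.0007 -0.      0.    ]
```

>>> {"method": "apply_moves", "body": {"plan": [[-0.0266,-0.0002,0.0064,0,0,0,1],[-0.0266,-0.0002,0.0064,0,0,0,1],[-0.0266,-0.0002,0.0064,0,0,0,1],[-0.0266,-0.0002,0.0064,0,0,0,1],[-0.0266,-0.0002,0.0064,0,0,0,1],[0,0,0,0,0,0,1],[0,0,0,0,0,0,1]], "force": 20}}

```text
t: 21.25
tcp_pos: [0.5056, 0.1041, 0.1597]
tool_rot: [0.577, 0.817, -0.0, -0.001]
force: [-0.6, 0.1, -0.3]
finger_gap: -0.001
gripper_force: 0.0
```

```bash
cat >> n.py <<'E'
def tip():
    P,R,s=pose();d=P[:2]-N0;c,sn=np.cos(NY),np.sin(NY)
    print(s["t"],"nest xyz",(np.r_[d@[c,sn],d@[-sn,c],P[2]-.012]*1000).round(1),"f",s["force"].round(1),"gap",round(float(s["finger_gap"]),2),s["q"].round(2))
E
python3 - <<'E'
from n import *
tip()
E
```

```text
21.25 nest xyz [136.3  -1.7 147.7] f [-0.6  0.1 -0.3] gap -0.0 [-0.01  0.49  1.77  0.    0.88 -0.35]
```

>>> {"method": "apply_moves", "body": {"plan": [[0,0.001,0.03,0,0,0,1],[0,0,0.01,0,0,0,1],[-0.0027,0,0.006,0,0,0,1],[-0.0027,0,0.006,0,0,0,1],[-0.0027,0,0.006,0,0,0,1]]}}

```text
t: 21.88
tcp_pos: [0.511, 0.0964, 0.1033]
tool_rot: [0.577, 0.817, 0.001, 0.001]
force: [-0.7, -0.2, 4.7]
finger_gap: -0.0
gripper_force: 1.9
```

>>> {"method": "apply_moves", "body": {"plan": [[-0.0024,0,0.0054,0,0,0,1],[-0.0023,0,0.0053,0,0,0,1],[-0.0023,0,0.0053,0,0,0,1]]}}

```text
t: 22.25
tcp_pos: [0.5133, 0.0895, 0.0867]
tool_rot: [0.577, 0.817, 0.0, 0.001]
force: [0.3, -1.8, 4.9]
finger_gap: -0.0
gripper_force: 2.0
```

```bash
python3 - <<'E'
from n import *
tip()
E
```

```text
22.25 nest xyz [152.7   0.7  74.7] f [ 0.3 -1.8  4.9] gap -0.0 [-0.04  0.61  1.81  0.    0.71 -0.38]
```

Lever is moving under 5 N. I'll continue down.

>>> {"method": "apply_moves", "body": {"plan": [[-0.0017,0,0.0045,0,0,0,1],[-0.0017,0,0.0045,0,0,0,1],[-0.0016,0,0.0045,0,0,0,1],[-0.001,0,0.003,0,0,0,1],[-0.001,0,0.003,0,0,0,1],[0,0,0,0,0,0,1]]}}

```text
t: 23.0
tcp_pos: [0.5153, 0.0831, 0.067]
tool_rot: [0.577, 0.817, 0.0, 0.0]
force: [0.4, -1.1, 1.8]
finger_gap: -0.0
gripper_force: 1.1
```

>>> {"method": "apply_moves", "body": {"plan": [[0,0,0.0015,0,0,0,1],[0,0,0,0,0,0,1]]}}

```text
t: 23.25
tcp_pos: [0.5153, 0.0831, 0.0658]
tool_rot: [0.577, 0.817, 0.0, 0.0]
force: [1.1, -1.7, 4.7]
finger_gap: 0.001
gripper_force: 1.9
```

>>> {"method": "apply_moves", "body": {"plan": [[0,0,0.001,0,0,0,1],[0,0,0,0,0,0,1]]}}

```text
t: 23.5
tcp_pos: [0.5154, 0.083, 0.0649]
tool_rot: [0.577, 0.817, 0.0, 0.0]
force: [0.2, -3.8, 4.5]
finger_gap: 0.0
gripper_force: 2.4
```

```bash
python3 - <<'E'
from n import *
tip()
E
```

```text
23.5 nest xyz [159.5   0.4  52.9] f [ 0.2 -3.8  4.5] gap 0.0 [-0.05  0.66  1.82 -0.    0.66 -0.4 ]
```

>>> {"method": "apply_moves", "body": {"plan": [[0,0,0.001,0,0,0,1],[0,0,0,0,0,0,1]]}}

```text
t: 23.75
tcp_pos: [0.5154, 0.0828, 0.0641]
tool_rot: [0.577, 0.817, 0.0, 0.001]
force: [0.5, -4.6, 6.9]
finger_gap: 0.001
gripper_force: 3.3
```

>>> {"method": "apply_moves", "body": {"plan": [[0,0,0.001,0,0,0,1],[0,0,0,0,0,0,1]]}}

```text
t: 24.0
tcp_pos: [0.5155, 0.0828, 0.0639]
tool_rot: [0.577, 0.817, 0.0, 0.001]
force: [-0.0, -4.6, 12.1]
finger_gap: -0.0
gripper_force: 6.4
```

>>> {"method": "apply_moves", "body": {"plan": [[0,0,0.001,0,0,0,1],[0,0,0,0,0,0,1]]}}

```text
t: 24.25
tcp_pos: [0.5155, 0.0828, 0.0637]
tool_rot: [0.577, 0.817, 0.0, 0.001]
force: [-2.2, -4.2, 19.7]
finger_gap: -0.001
gripper_force: 9.6
```

>>> {"method": "apply_moves", "body": {"plan": [[0,0,-0.003,0,0,0,1],[0,0,-0.02,0,0,0,1],[0,0,-0.04,0,0,0,1],[0,0,-0.05,0,0,0,1],[0,0,-0.05,0,0,0,1],[0,0,0,0,0,0,1],[0,0,0,0,0,0,1]]}}

```text
t: 25.12
tcp_pos: [0.5135, 0.0837, 0.2236]
tool_rot: [0.577, 0.817, -0.0, -0.002]
force: [0.2, 0.2, -0.5]
finger_gap: -0.001
gripper_force: 0.0
```

```bash
python3 - <<'E'
from n import *
tip()
a=cv2.cvtColor(snapshot("side"),cv2.COLOR_RGB2GRAY);b=cv2.cvtColor(cv2.imread("pics/side0.png"),cv2.COLOR_BGR2GRAY)
for th in(50,30,10,1):
    t=np.radians(th);L=[]
    for r in(.05,.067,.085):
        u,v=proj("side",nw(.105+r*np.cos(t),0,.042+r*np.sin(t))).round().astype(int);L.append((int(a[v,u]),int(b[v,u])))
    print(th,L)
for x in(0,.0045):
    u,v=proj("side",nw(x,0,.065));ui,vi=int(u),int(v);print(x,u.round(1),vi,a[vi,ui-10:ui+11])
u,v=proj("side",nw(.026,0,.023)).round().astype(int);print(u,v);print(a[v-4:v+5,u-8:u+12])
E
```

```text
25.125 nest xyz [158.2  -1.1 211.6] f [ 0.2  0.2 -0.5] gap -0.0 [-0.05  0.4   1.7   0.    1.05 -0.4 ]
50 [(181, 34), (182, 43), (182, 90)]
30 [(182, 180), (185, 181), (182, 179)]
10 [(64, 180), (82, 181), (143, 181)]
1 [(40, 181), (42, 180), (42, 181)]
0 264.4 190 [184 184 184 180 160 120 102  80  72  75  82  89  90  90  92 112 146 162
 174 179 179]
0.0045 265.3 190 [184 184 180 160 120 102  80  72  75  82  89  90  90  92 112 146 162 174
 179 179 179]
270 206
[[ 75  78  84  90  92  92  96 101 102 100  94  92  92 114 159 181 182 182
  183 184]
 [ 75  80  86  91  92  92  97  98  89  85  85  87  92 111 151 168 168 172
  177 181]
 [ 79  85  88  90  92  90  93  84  68  67  81  90  95 106 133 137 132 144
  158 170]
 [ 81  88  88  90  89  85  85  67  59  85 110 116 110 103 111 114 107 111
  123 142]
 [ 81  86  88  89  88  82  80  59  63  95 111 117 118 116 124 115 103 101
  103 110]
 [ 80  85  88  89  87  80  77  56  61  87  99 102 108 120 133 121 105 102
  101 102]
 [ 79  87  88  89  84  78  75  62  58  78  89  90  96 106 115 115 105 102
  103 102]
 [ 77  87  85  84  81  77  78  71  63  70  80  80  88  98 102 105 103 102
  103 103]
 [ 78  86  79  79  79  77  78  77  75  77  79  76  84  95 100 102 103 104
  103 102]]
```

The lever grip now lies dark along the level line, the plunger tip is on the boss, and the stub sits at the home position.

```bash
python3 -c "
from station import *
print(sign_off())"
```

```text
the job is handed in; nothing more can be done
None
```

I showed the casting's three sides to the inspection camera, stood it in the jig, swung the clamp lever fully down and handed the job in at about 25 s; the hand-in returned no verdict, and I inferred the clamping from the lever's stop and the last camera image.

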